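Key the flag collar onto a carousel drive shaft

ROBOT

A 6-joint arm with a two-finger parallel gripper is mounted at the origin on the work surface. World frame = base frame: x ahead of the robot, y to its left, z up, the work surface at z = 0. Lengths are in m, angles in degrees, forces in N, time in s.
With the tool pointing down it reaches from about 0.4 to 0.825 m from the base axis. Payload 7 kg.
Tool frame: the origin (TCP) lies at the very end of the fingers, on their centre line; the grasp point (between the pads) lies 19 mm behind it (r.hold_point_z is the distance from the TCP to the grasp point, in m); x points along the fingers, y is the direction in which the jaws open and shut, and the axes are right-handed (so a half turn about x gives the same grasp; the last joint's range is limited). The gripper opens to 88 mm and grips with 3 to 60 N. Pads are 19 mm wide; open, the fingers measure 130 mm over their backs; the gripper's body (78 mm by 193 mm) begins 47 mm behind the grasp point.
Start: joints at [80.163, 20.546, 0.682, 0, -70.136, -16.507], TCP at [0.3, 0.605, 0.227] pointing down, gripper open.
Joint ranges: [-176.03, 176.03], [-82.01, 121.73], [-58.28, 71.71], [-173.87, 95.51], [-174.79, -0.11], [-173.66, 173.66]. Speed limits (degrees/s): [136.94, 136.94, 172.46, 180, 180, 180].

INTERFACE

Orientations are given as [roll, pitch, yaw] about the fixed x, y, z axes, in that order (R = Rz(yaw) Ry(pitch) Rx(roll)).
In Python, from plant import r gives the robot as it stands. The module is installed in compiled form; this text tells all that it offers.
- The arm moves only by the shell command python3 -m creep 'ROWS' [FORCE]. ROWS is JSON, a list of rows, each a list of 7 numbers: the turn, a rotation vector about the tool's x, y, z in rad, then the shift along the tool's x, y, z in cm, then the opening in per cent of the stroke, from 0 (shut) to 100 (fully open). In form: [[rx, ry, rz, x, y, z, fingers], ...]. A call has 1 to 8 rows; each row shifts and turns the commanded pose from where the row before left it, along the tool's axes as they then stand; what a row does not reach is not made up. A row lasts 1/10 s, in which the tool goes at most 50 mm and 8.59 degrees, less where a joint would pass 70% of its speed; a pose out of reach is approached as far as the arm can. A call is refused whole if a number of a shift passes 5 or a number of a turn 0.15, either way. A call with a gripper value outside its range is refused whole. The fingers move at their own pace and stop on an object; FORCE is the grip in N (left out, the last holds). Time passes only in rows, so rows that do not move let the fingers close. It gives the time, the measured TCP pose, the force and the opening at its end, in the units of the state.
- r.get_state(): the state, without advancing time (a new reading comes with each control period).
- r.capture(name): name is "side" or "top"; returns (picture, depth): 420x560x3 uint8, blue, green, red; 420x560 float32, m along the optical axis (not along the pixel's ray), 0 where there is no reading.
- r.camera_info(name): a dict with "fovy" (degrees; the focal length in pixels is half the picture's height over the tangent of half this angle, whatever the lens; pixels are square), "cx", "cy" (the principal point, pixels), "camera_from_world" (4x4, takes a point from world to camera coordinates). Camera axes: x right, y down, z forward; pixel columns grow to the right and rows downward; lengths in m; the calibration is good to about 2 mm. A picture is of the moment at which its call begins. camera_info takes no time and is no camera call.
- r.close_job(): hands the job in, once; it reports no verdict.
Trained networks look in the newest picture that a camera, given by its name, has taken for a name from the list of things; names that differ only in an ending like _2 or _b are one class to them, and where a whole thing is asked for, a point or a joint stands for the part that bears it (a point fixed in the world has none). Each returns a list of dicts, best first, with "score" (0 to 1); they miss things now and then, are a little off and sometimes report something else, mostly with a low value. They report only what shows in the picture. A call takes as long as a camera call. They do not tell look-alikes from the thing itself.
- r.look_for(query, camera): "rect" ([left, top, right, bottom] in pixels, round what is visible of it).
- r.masks_of(query, camera): "pixels" (420x560 bool, what is visible of it) and "rect" ([left, top, right, bottom] in pixels, round what is visible of it).
The state is a dict: "time_s": time; "joints": joint angles; "qd": joint speeds; "joint_torque": joint torques, N m; "tcp_pos": TCP position; "eef_rot": TCP orientation; "contact_force": force on the tool from outside, world axes, zero at the start; "moment": the same for the moment, N m; "gripper_width": finger opening in m.
Only numpy, scipy, OpenCV 4.12 (cv2) and the standard library are available. Lean on these libraries where they do the work, as an engineer would, in place of code of your own. Each camera call takes 0.05 s, during which the arm holds its last target. There are 200 camera calls.

TASK

Get the tube-carousel drive on the bench ready for its flag collar: take the transport cap off the shaft and leave it in the open drawer of the little cabinet, then feel for the flat on the bare shaft with the fingers and turn the shaft by hand until that flat faces the index fin on the housing. Then slide the collar over the shaft, flag towards the fin, and press it down against its spring to the stop; finish still gripping it and holding it down there. Leave the bottle, jar and tube rack where they stand.

Things in the scene. Friction and masses are not known exactly. Their poses are not given: they have to be found in the camera images.
- drive: White box-shaped drive fixed to the bench, 170 (x) x 130 (y) x 55 mm high. Origin on the shaft's axis at bench height, z up; -x is the index direction, where a small steel index fin stands on its top. An upright steel shaft, covered by the cap at first, rises through a sprung steel shoulder ring.
- index_fin (a point): Top of the index fin (12 x 4 mm, 11 mm high) on the drive's top, 66 mm from the shaft's axis towards the drive's -x.
- shaft_top (a point): Middle of the shaft's top end, 109 mm above the bench; does not turn with the shaft. Shaft 20 mm in diameter, end chamfered 2.5 mm; it stands 40 mm above the shoulder ring and has one flat along its whole length (D-shape), 5.5 mm from its axis. It turns stiffly about z (0.12 N m) and stays where left; its angle is not reported. (In the rules shaft_c0 is the shaft, shaft_c1 a point that turns with it, 50 mm out on the flat's side.)
- shoulder (a point): Shaft axis at the ring's upper face when free, 69 mm above the bench; ring 38 mm wide. At first the flat faces 20 to 86 degrees counter-clockwise from above of the index direction. Fingers closing square on the flat read 15.5 mm, 17 at 10 degrees off, 18 at 20, 19 at 30, 19.6 at 40, 20 from 57 on (soft pads read up to 1 mm less): the least reading is square.
- cap: Grey plastic transport cap over the shaft, standing on the shoulder ring: a tube 34 mm in diameter, 50 mm high, closed on top, 26 mm bore 45 mm deep open below; 40 g, loose: lifts straight off, clear of the shaft after 40 mm. Origin at the centre of its lower rim, z up.
- store_drawer0: Open drawer of a fixed cabinet 90 mm high. Origin under the middle of its box, about 16 mm above the bench, z up; -x is its front. Box 207 (x) x 170 (y) x 52 mm high, walls and floor 6 mm, teal front panel 63 mm high. Open from above from x = -97 mm to at least x = +26 mm in its frame; the rest is under the cabinet. Slides with about 1 N friction.
- collar: Plain aluminium shaft collar lying on the bench: block 40 x 40 x 30 mm high with an upright D-shaped bore, 1.3 mm wider all round than the shaft. Origin at the bore's centre on the underside, z up. The bore's flat, a dark set screw and the flag (bar 10 mm wide, 5 to 11 mm above the underside, reaching 50 mm from the axis) are on its -x side; its faces at +y and -y are plain. 100 to 200 g.
- flag_tip (a point): The outer end of the collar's flag, 50 mm from the bore's axis on the collar's -x side.
- spring (a joint): How far the shoulder ring is pressed down, m: 0 free, 0.008 at the stop. Takes about 3 N to start and 10 N to reach the stop; it springs back when released.
- reagent: Amber bottle with a blue cap, 90 mm in diameter, 170 mm high, beyond the collar to the left; a bystander. Origin at the centre of its underside.
- jar: Small clear glass jar with a blue lid, 60 mm in diameter, 75 mm high, beyond the drive; a bystander. Origin at the centre of its underside.
- rack: White foam tube rack 70 x 150 x 40 mm with ten orange-capped tubes (100 mm high in all), far left; a bystander. Origin at the centre of its underside.
Things that resemble listed ones, but are neither listed nor needed, are in the scene too. What is shaped like the cap but brown is not meant. What is shaped like the collar but orange is not meant.

How it is judged:
By the outcome, as a careful person would: the job done as asked, in the order asked, and still so for the second after the job is handed in, while the arm keeps its last pose, push and grip.
It also fails if it takes over 72 s, if anything falls off the work surface, if the arm or the gripper's body presses on something with over 40 N, if the wrist force passes 120 N, or if a joint passes its speed limit or range.

## Working session

There is one attempt and no reset: what is moved stays moved. The work goes in short steps, Python scripts to look and compute and a shell command to move; the robot and the scene stay as the last step left them, time stands still between calls to the robot, and variables do not carry over. Pictures are saved under pics/ and viewed, about 8 in all and at most 12, crops included, and the job is handed in when it is done.

```bash
mkdir -p pics; cat > h.py <<'E'
import numpy as np, cv2
from plant import r
def cam(n):
    i=r.camera_info(n); f=210/np.tan(np.radians(i['fovy'])/2); return f,i['cx'],i['cy'],np.array(i['camera_from_world'])
def w(n,u,v,d):
    f,cx,cy,T=cam(n); p=np.stack([(np.asarray(u)-cx)/f*d,(np.asarray(v)-cy)/f*d,d,np.ones_like(d)],-1)
    return (p@np.linalg.inv(T).T)[...,:3]
def proj(n,P):
    f,cx,cy,T=cam(n); p=T@np.append(P,1); return p[0]/p[2]*f+cx,p[1]/p[2]*f+cy
def cloud(n,d):
    v,u=np.mgrid[:420,:560]; return w(n,u.astype(float),v.astype(float),d.astype(float))
E
python3 - <<'E'
from h import *
print(r.get_state())
for n in('side','top'):
    im,d=r.capture(n); cv2.imwrite(f'pics/{n}0.png',im); np.save(f'{n}0.npy',d); f,cx,cy,T=cam(n); print(n,f,cx,cy,np.linalg.inv(T).round(3).tolist())
    C=cloud(n,d)
    for q in('drive','cap','store_drawer0','collar','index_fin','flag_tip'):
        for m in r.masks_of(q,n)[:3]:
            P=C[m['pixels']&(d>0)]
            print(q,round(m['score'],2),np.round(m['rect']),np.percentile(P,[2,50,98],axis=0).round(3).tolist() if len(P) else '')
E
```

```text
{'time_s': 0.0, 'joints': array([ 8.01620320e+01,  2.05897423e+01,  6.33819414e-01, -1.85594878e-02,
       -7.01360872e+01, -1.65071214e+01]), 'qd': array([ 0.11619101, -0.0738935 ,  0.05812421, -0.08836172,  0.0108384 ,
        0.1166279 ]), 'joint_torque': array([-1.52482065e-03, -5.82712448e+01,  2.93063629e+01,  6.99763566e+00,
        6.81553240e-03, -1.59062547e-04]), 'tcp_pos': array([0.2993632 , 0.60444061, 0.22564705]), 'eef_rot': array([  95.77139016,   89.9063498 , -110.58001952]), 'contact_force': array([-0.14030011, -0.82233673, -0.38782685]), 'moment': array([ 0.02422041, -0.03137929,  0.00982472]), 'gripper_width': 0.08720428338972834}
side 525.4759034051056 288.8994250786377 216.55230678744246 [[0.963, -0.214, 0.163, 0.344], [-0.269, -0.748, 0.607, -0.773], [-0.008, -0.629, -0.778, 1.176], [0.0, 0.0, 0.0, 1.0]]
drive 0.74 [237. 237. 312. 302.] [[0.419, -0.089, 0.002], [0.495, -0.049, 0.053], [0.587, 0.035, 0.061]]
cap 0.78 [274. 308. 286. 325.] [[0.467, -0.188, -0.002], [0.481, -0.179, 0.046], [0.497, -0.156, 0.053]]
cap 0.71 [266. 239. 282. 260.] [[0.489, -0.04, 0.0
[... 1425 characters left out ...]
[[0.411, -0.443, 0.016], [0.501, -0.365, 0.023], [0.582, -0.271, 0.079]]
collar 0.72 [208. 230. 220. 250.] [[0.48, 0.231, -0.001], [0.514, 0.248, 0.028], [0.543, 0.275, 0.035]]
collar 0.44 [229. 256. 254. 272.] [[0.419, 0.136, 0.0], [0.445, 0.167, 0.029], [0.461, 0.195, 0.035]]
index_fin 0.76 [279. 213. 321. 270.] [[0.42, -0.083, 0.002], [0.497, -0.02, 0.054], [0.586, 0.043, 0.062]]
index_fin 0.2 [164. 167. 203. 195.] [[0.639, 0.304, 0.014], [0.67, 0.336, 0.119], [0.72, 0.384, 0.172]]
flag_tip 0.65 [206. 228. 220. 251.] [[0.48, 0.231, -0.003], [0.513, 0.25, 0.027], [0.542, 0.276, 0.035]]
flag_tip 0.63 [232. 257. 253. 268.] [[0.42, 0.136, -0.002], [0.445, 0.167, 0.029], [0.461, 0.194, 0.035]]
```

```bash
python3 - <<'E'
from h import *
a=cv2.imread('pics/side0.png')[165:420,200:400]; b=cv2.imread('pics/top0.png')[190:300,190:460]
a=cv2.resize(a,None,fx=2.3,fy=2.3,interpolation=2); 
cv2.imwrite('pics/sidec.png',a); cv2.imwrite('pics/topc.png',cv2.resize(b,None,fx=2.9,fy=2.9,interpolation=2))
E
```

```text
(no output)
```

View pics/sidec.png

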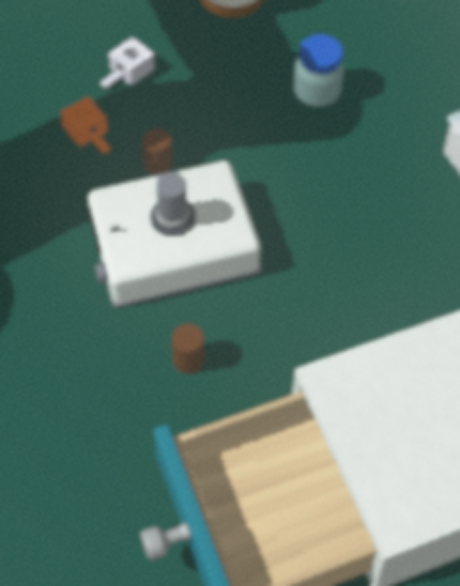

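View pics/topc.png

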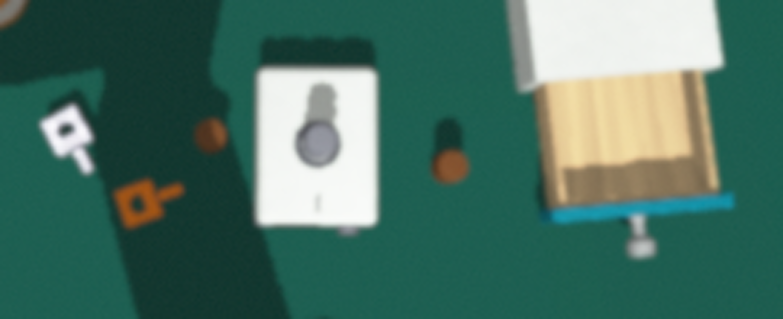

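```bash
cat >> h.py <<'E'
def rect(P):
    c,s,a=cv2.minAreaRect(P[:,:2].astype(np.float32)*1000); return np.round(c,1),np.round(s,1),round(a,1)
E
python3 - <<'E'
from h import *
for n in('side','top'):
    d=np.load(n+'0.npy'); C=cloud(n,d); ok=d>0; X,Y,Z=C[...,0],C[...,1],C[...,2]
    def sel(x0,x1,y0,y1,z0,z1): return C[ok&(X>x0)&(X<x1)&(Y>y0)&(Y<y1)&(Z>z0)&(Z<z1)]
    print(n)
    P=sel(.4,.62,-.11,.06,.045,.065);print('drive',len(P),rect(P),np.median(P[:,2]))
    P=sel(.46,.55,-.06,.03,.108,.135);print('captop',len(P),P.mean(0),np.median(P,0),rect(P))
    P=sel(.46,.57,.21,.29,.024,.045);print('collar top',len(P),rect(P),P.mean(0),np.median(P[:,2]))
    P=sel(.46,.57,.2,.29,.004,.018);print('collar low',len(P),P.mean(0))
    P=sel(.38,.48,-.48,-.24,.06,.1);print('panel',len(P),rect(P),np.median(P,0),np.percentile(P,[2,98],axis=0))
    P=sel(.38,.7,-.48,-.24,.015,.03);print('floor',len(P),rect(P),np.median(P,0))
    P=sel(.38,.56,-.48,-.24,.052,.085);print('rims',len(P),rect(P))
    P=sel(.5,.9,-.55,-.2,.08,.11);print('cabtop',len(P),rect(P),np.median(P,0))
    g=cv2.cvtColor(cv2.imread(f'pics/{n}0.png'),cv2.COLOR_BGR2GRAY)
    m=(X>.41)&(X<.47)&(Y>-.06)&(Y<.03)&(Z>.04)&(Z<.085)&ok
    if m.any():
        q=m&(g<150); v,u=np.nonzero(q); print('fin cand',len(v),C[q].mean(0) if len(v) else '')
    m=(X>.42)&(X<.57)&(Y>.2)&(Y<.29)&ok&(g>130); P=C[m]; print('collar bright',len(P),rect(P)); np.save(n+'_col.npy',P)
E
python3 - <<'E'
import cv2
a=cv2.imread('pics/side0.png')[172:210,235:290];b=cv2.imread('pics/top0.png')[220:260,195:240]
a=cv2.resize(a,(400,400*38//55),interpolation=0);b=cv2.resize(b,(311,276),interpolation=0)
cv2.imwrite('pics/col.png',cv2.hconcat([a,b]))
E
```

```text
side
drive 2473 (array([503.3, -23.2]), array([133.3, 173.7]), 89.8) 0.053535371558586675
captop 144 [ 0.50477216 -0.02470669  0.11643958] [ 0.50472564 -0.02525846  0.11699234] (array([505.1, -23.1]), array([34.9, 32.5]), 53.4)
collar top 133 (array([521.5, 252.2]), array([43.1, 45.3]), 28.5) [0.5212254  0.25247986 0.02855087] 0.028229675183154113
collar low 101 [0.51283836 0.24156037 0.01024363]
panel 874 (array([ 429.2, -351. ]), array([160.5,  78.9]), 81.4) [ 0.43830937 -0.35926683  0.07439245] [[ 0.39240108 -0.42938155  0.06078645]
 [ 0.46958326 -0.27677886  0.08046647]]
floor 4054 (array([ 561. , -362.6]), array([277.5, 181. ]), 0.0) [ 0.5265056  -0.35612046  0.02099437]
rims 1332 (array([ 473.4, -357.8]), array([176.3, 172.4]), 89.9)
cabtop 8808 (array([ 692.9, -343.5]), array([228.1, 202.7]), 5.1) [ 0.68827394 -0.35242683  0.08888085]
fin cand 13 [ 0.4192882  -0.02310806  0.04381424]
collar bright 258 (array([518.1, 252.7]), array([90.7, 50.9]), 24.1)
top
drive 2047 (array([502.8, -19.9]), array([127.9, 171. ]), 89.2) 0.05447860377036151
captop 97 [ 0.50434357 -0.02146402  0.11843326] [ 0.50494162 -0.02193491  0.11859493] (array([505.1, -22. ]), array([30.4, 30.5]), 0.1)
collar top 126 (array([520.6, 254.3]), array([41.8, 39.3]), 29.0) [0.52078316 0.25475795 0.02977809] 0.029586002115930543
collar low 107 [0.50748746 0.24530755 0.00789985]
panel 511 (array([ 433., -364.]), array([ 92.5, 192.1]), 0.3) [ 0.43877798 -0.36476509  0.0742092 ] [[ 0.39286499 -0.45419514  0.06097279]
 [ 0.47290428 -0.27186093  0.08222909]]
floor 1973 (array([ 571.9, -343.8]), array([277.1, 181.3]), 6.5) [ 0.52001159 -0.36272489  0.02158751]
rims 748 (array([ 472.6, -364. ]), array([192. , 171.8]), 90.0)
cabtop 4520 (array([ 691.9, -342.7]), array([226.5, 202.5]), 5.2) [ 0.68887643 -0.34153826  0.08951346]
fin cand 8 [ 0.41205445 -0.05331929  0.04288853]
collar bright 241 (array([510.9, 253.1]), array([78.5, 46.8]), 28.1)
```

View pics/col.png

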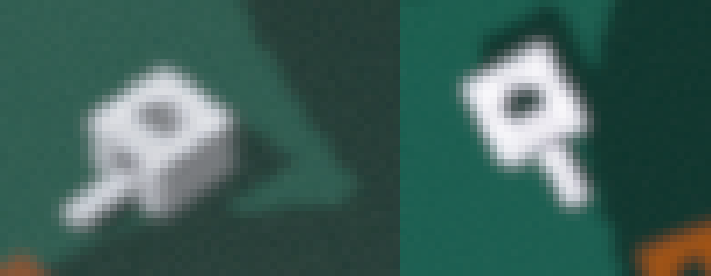

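```bash
cat >> h.py <<'E'
from scipy.spatial.transform import Rotation as Ro
def go(p,jaw):
    """print shift (cm, in present tool axes) and turns (rad) to bring TCP to p, pointing down, jaw axis at yaw jaw deg (mod 180)"""
    s=r.get_state(); R=Ro.from_euler('xyz',s['eef_rot'],degrees=True); M=R.as_matrix()
    c=[]
    for k in(0,180):
        y=np.radians(jaw+k); yv=np.array([np.cos(y),np.sin(y),0]); x=np.array([0,0,-1.]); c.append((R.inv()*Ro.from_matrix(np.c_[x,yv,np.cross(x,yv)])).as_rotvec())
    T=Ro.from_rotvec(c[0]); 
    dp=np.array(p)-s['tcp_pos']; 
    print('shift now-axes cm',(M.T@dp*100).round(2),'turns rad',[q.round(3).tolist() for q in c])
    for q in c: print('  shift after-turn axes',((R*Ro.from_rotvec(q)).as_matrix().T@dp*100).round(2))
    print('jaw yaw',np.degrees(np.arctan2(M[1,1],M[0,1])).round(1),'tcp',s['tcp_pos'].round(4),'t',round(s['time_s'],2),'j',s['joints'].round(0).tolist(),'F',s['contact_force'].round(1),'w',round(s['gripper_width']*1000,2))
E
python3 - <<'E'
from h import *
n='top';d=np.load('top0.npy')
f,cx,cy,T=cam(n);Ti=np.linalg.inv(T)
def onz(u,v,z):
    a=Ti[:3,:3]@np.array([(u-cx)/f,(v-cy)/f,1]);return Ti[:3,3]+a*(z-Ti[2,3])/a[2]
print('drop',onz(406.5,238.3,.022),'fin',onz(318/2.9+190,203/2.9+190,.06),'cabfront',onz(622/2.9+190,75/2.9+190,.09),'panel',onz(640/2.9+190,200/2.9+190,.079))
go([.505,-.0225,.2],90)
E
```

```text
drop [ 0.51297193 -0.36966047  0.022     ] fin [ 0.44112735 -0.02140267  0.06      ] cabfront [ 0.57700893 -0.34492634  0.09      ] panel [ 0.44477551 -0.36192797  0.079     ]
shift now-axes cm [  2.66  47.1  -46.25] turns rad [[2.682, 0.0, -0.0], [-0.46, 0.0, 0.0]]
  shift after-turn axes [  2.66 -62.74  20.54]
  shift after-turn axes [  2.66  62.74 -20.54]
jaw yaw -116.3 tcp [0.2996 0.6049 0.2266] t 0.7 j [80.0, 21.0, 1.0, -0.0, -70.0, -17.0] F [-0.3  0.4 -0.4] w 87.41
```

```bash
python3 -m creep '[[0,0,0,0,3.5,-3.4,100],[0,0,0,0,3.5,-3.4,100],[0,0,0,0,3.5,-3.4,100],[0,0,0,0,3.5,-3.4,100],[0,0,0,0,3.5,-3.4,100],[0,0,0,0,3.5,-3.4,100],[0,0,0,0,3.5,-3.4,100],[0,0,0,0,3.5,-3.4,100]]' 30; python3 -c "
from h import *
go([.505,-.0225,.2],90)"
```

```text
time_s: 1.5
tcp_pos: [0.4192, 0.2314, 0.227]
eef_rot: [-106.1, 89.9, 47.5]
contact_force: [0.5, 0.9, -0.2]
gripper_width: 0.0876
shift now-axes cm [  2.69  18.96 -18.94] turns rad [[2.682, 0.001, 0.001], [-0.459, -0.001, 0.001]]
  shift after-turn axes [  2.7  -25.39   8.58]
  shift after-turn axes [ 2.7  25.39 -8.58]
jaw yaw -116.3 tcp [0.4192 0.2314 0.227 ] t 1.5 j [53.0, 2.0, -23.0, 0.0, -65.0, 11.0] F [ 0.5  0.9 -0.2] w 87.62
```

```bash
python3 -m creep '[[-0.115,0,0,0.3,3.3,-2.6,100],[-0.115,0,0,0.3,3.6,-2.2,100],[-0.115,0,0,0.4,3.8,-1.8,100],[-0.115,0,0,0.4,4.0,-1.35,100],[0,0,0,0.5,4,-1.35,100],[0,0,0,0.5,4,-1.35,100]]' 30; python3 -c "
from h import *
go([.505,-.0225,.2],90)"
```

```text
time_s: 2.1
tcp_pos: [0.4813, -0.0132, 0.203]
eef_rot: [-159.5, 89.9, 20.5]
contact_force: [1.5, 0.8, 0.2]
gripper_width: 0.0874
shift now-axes cm [ 0.3   0.93 -2.37] turns rad [[-3.141, -0.001, -0.002], [0.001, -0.001, 0.001]]
  shift after-turn axes [ 0.3  -0.93  2.37]
  shift after-turn axes [ 0.3   0.93 -2.37]
jaw yaw -90.0 tcp [ 0.4813 -0.0132  0.203 ] t 2.1 j [22.0, 3.0, -25.0, 0.0, -62.0, 68.0] F [1.5 0.8 0.2] w 87.4
```

```bash
python3 -m creep '[[0,0,0,0.3,0.93,-2.37,100],[0,0,0,4,0,0,100],[0,0,0,4,0,0,100],[0,0,0,3.3,0,0,100],[0,0,0,0.3,0,0,100],[0,0,0,0,0,0,20],[0,0,0,0,0,0,20],[0,0,0,0,0,0,20]]' 20; python3 -m creep '[[0,0,0,0,0,0,20],[0,0,0,0,0,0,20]]';python3 -c "
from h import *
go([.505,-.0225,.084],90)"
```

```text
time_s: 2.9
tcp_pos: [0.506, -0.0204, 0.0855]
eef_rot: [-165.0, 89.8, 15.1]
contact_force: [-1.1, -0.3, -0.1]
gripper_width: 0.069
time_s: 3.1
tcp_pos: [0.5051, -0.0207, 0.0845]
eef_rot: [-161.0, 89.9, 19.0]
contact_force: [-0.9, -0.2, 0.2]
gripper_width: 0.0529
shift now-axes cm [0.05 0.19 0.01] turns rad [[-3.141, -0.001, -0.003], [0.0, -0.002, 0.001]]
  shift after-turn axes [ 0.05 -0.18 -0.01]
  shift after-turn axes [0.05 0.18 0.01]
jaw yaw -90.0 tcp [ 0.5051 -0.0207  0.0845] t 3.1 j [20.0, 13.0, -31.0, 0.0, -46.0, 70.0] F [-0.9 -0.2  0.2] w 52.94
```

```bash
python3 -m creep '[[0,0,0,0,0,0,20],[0,0,0,0,0,0,20],[0,0,0,0,0,0,20],[0,0,0,0,0,0,20]]' 20;  python3 -m creep '[[0,0,0,-1.5,0,0,20],[0,0,0,-3,0,0,20],[0,0,0,-3,0,0,20],[0,0,0,-1,0,0,20],[0,0,0,0,0,0,20]]';python3 -c "
from h import *
go([.505,-.365,.17],95.2)
im,d=r.capture('side');np.save('side1.npy',d);im2,d=r.capture('top');np.save('top1.npy',d);cv2.imwrite('pics/s1.png',im)
cv2.imwrite('pics/l1.png',cv2.hconcat([cv2.resize(im[190:310,210:340],(390,360)),cv2.resize(im2[190:310,230:360],(390,360))]))
"
```

```text
time_s: 3.5
tcp_pos: [0.5047, -0.0209, 0.0835]
eef_rot: [50.8, 90.0, -129.1]
contact_force: [-0.1, -0.2, 0.7]
gripper_width: 0.0333
time_s: 4.0
tcp_pos: [0.5056, -0.0206, 0.17]
eef_rot: [-162.6, 89.8, 17.4]
contact_force: [-0.3, 0.2, -0.8]
gripper_width: 0.0329
shift now-axes cm [-3.000e-02  3.444e+01  7.000e-02] turns rad [[3.051, 0.001, 0.005], [-0.09, -0.003, 0.001]]
  shift after-turn axes [ -0.   -34.3   -3.18]
  shift after-turn axes [-0.   34.3   3.18]
jaw yaw -90.0 tcp [ 0.5056 -0.0206  0.17  ] t 4.0 j [20.0, 7.0, -25.0, 0.0, -58.0, 70.0] F [-0.3  0.2 -0.8] w 32.88
```

View pics/l1.png

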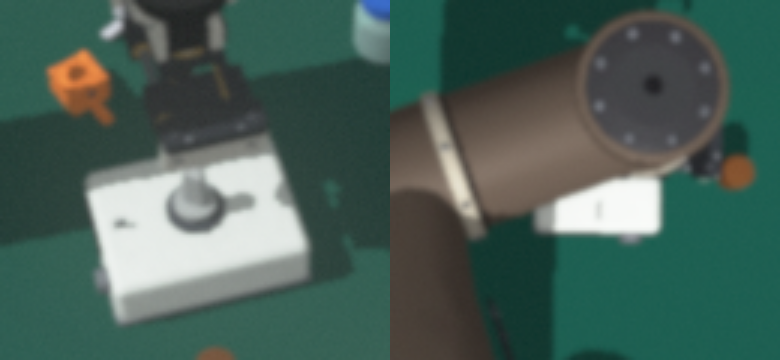

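```bash
python3 -m creep '[[-0.09,0,0,0,4.28,0.4,20],[0,0,0,0,4.28,0.4,20],[0,0,0,0,4.28,0.4,20],[0,0,0,0,4.28,0.4,20],[0,0,0,0,4.28,0.4,20],[0,0,0,0,4.28,0.4,20],[0,0,0,0,4.28,0.4,20],[0,0,0,0,4.28,0.4,20]]';  python3 -c "
from h import *
im,d=r.capture('side');np.save('side2.npy',d)
go([.505,-.365,.04],95.2)
C=cloud('side',np.load('side2.npy'));d=np.load('side2.npy')
m=(d>0)&(abs(C[...,0]-.505)<.045)&(abs(C[...,1]+.0215)<.035)
for z0,z1 in((.075,.1),(.1,.125)):
    P=C[m&(C[...,2]>z0)&(C[...,2]<z1)];print(len(P),P.mean(0),rect(P))
P=C[m&(C[...,2]>.06)&(C[...,2]<.075)];print('ring',rect(P))
cv2.imwrite('pics/s2.png',cv2.resize(im[180:420,200:400],(660,792))[:600])
"
```

```text
time_s: 4.9
tcp_pos: [0.4987, -0.366, 0.1664]
eef_rot: [-30.2, 89.8, 155.0]
contact_force: [1.4, 0.8, -0.1]
gripper_width: 0.0328
shift now-axes cm [12.6  -0.55 -0.75] turns rad [[3.139, -0.0, -0.006], [-0.002, 0.004, -0.0]]
  shift after-turn axes [12.6   0.55  0.7 ]
  shift after-turn axes [12.6  -0.55 -0.7 ]
jaw yaw -84.9 tcp [ 0.4985 -0.3711  0.166 ] t 4.95 j [-19.0, 18.0, -11.0, 0.0, -61.0, 114.0] F [ 3.7 -5.5  2.6] w 32.73
43 [ 0.50349558 -0.02670005  0.08855898] (array([502.5, -26.8]), array([ 7.4, 19.4]), 59.2)
42 [ 0.50566754 -0.0232145   0.10604701] (array([505.8, -21.7]), array([17.3, 18.9]), 47.4)
ring (array([503. , -29.2]), array([43.5, 46. ]), 75.9)
```

View pics/s2.png

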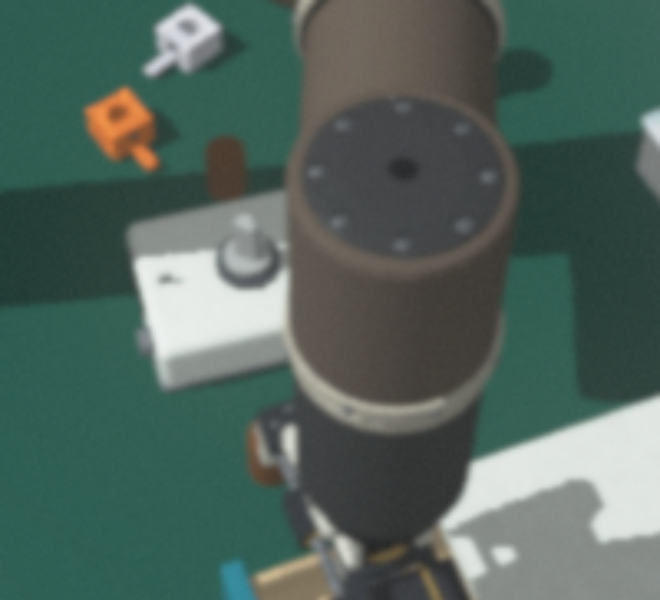

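```bash
python3 -m creep '[[0,0,0,2,-0.4,-0.6,20],[0,0,0,3,0,0,20],[0,0,0,3,0,0,20],[0,0,0,3,0,0,20],[0,0,0,1.5,0,0,20],[0,0,0,0,0,0,20]]';  python3 -c "
from h import *
go([.505,-.365,.0385],95.2)"
```

```text
time_s: 5.55
tcp_pos: [0.5025, -0.3589, 0.0391]
eef_rot: [-27.0, 89.5, 158.1]
contact_force: [-0.7, -0.5, -0.4]
gripper_width: 0.0326
shift now-axes cm [ 0.06  0.63 -0.2 ] turns rad [[3.14, 0.006, -0.011], [-0.001, 0.007, 0.004]]
  shift after-turn axes [ 0.06 -0.63  0.2 ]
  shift after-turn axes [ 0.06  0.63 -0.2 ]
jaw yaw -84.9 tcp [ 0.5025 -0.3589  0.0391] t 5.55 j [-17.0, 25.0, -19.0, -0.0, -46.0, 113.0] F [-0.7 -0.5 -0.4] w 32.57
```

```bash
python3 -m creep '[[0,0,0,0.15,0,0,55],[0,0,0,0,0,0,55],[0,0,0,0,0,0,55],[0,0,0,0,0,0,55],[0,0,0,-2,0,0,55],[0,0,0,-3,0,0,55],[0,0,0,-4,0,0,55],[0,0,0,-4,0,0,55]]';  python3 -c "
from h import *
go([.5045,-.0215,.165],-133)"
```

```text
time_s: 6.35
tcp_pos: [0.5051, -0.3599, 0.1739]
eef_rot: [115.9, 90.0, -59.0]
contact_force: [0.8, -0.9, 0.0]
gripper_width: 0.048
shift now-axes cm [  0.89 -33.71  -2.99] turns rad [[0.841, -0.0, -0.0], [-2.301, 0.0, -0.0]]
  shift after-turn axes [  0.89 -24.71  23.12]
  shift after-turn axes [  0.89  24.71 -23.12]
jaw yaw -84.8 tcp [ 0.5051 -0.3599  0.1739] t 6.35 j [-17.0, 18.0, -11.0, 0.0, -62.0, 113.0] F [ 0.8 -0.9  0. ] w 48.03
```

```bash
python3 -m creep '[[0,0,0,0.1,-4.2,-0.37,55],[0,0,0,0.1,-4.2,-0.37,55],[0,0,0,0.1,-4.2,-0.37,55],[0,0,0,0.1,-4.2,-0.37,55],[0,0,0,0.1,-4.2,-0.37,55],[0,0,0,0.1,-4.2,-0.37,55],[0,0,0,0.1,-4.2,-0.37,55],[0,0,0,0.1,-4.2,-0.37,55]]' 5; python3 -m creep '[[0.147,0,0,0,0,0,55],[0.147,0,0,0,0,0,55],[0.147,0,0,0,0,0,55],[0.147,0,0,0,0,0,55],[0.147,0,0,0,0,0,55]]'; python3 -c "
from h import *
im,d=r.capture('side');C=cloud('side',d)
ms=r.masks_of('cap','side')
for m in ms:
    P=C[m['pixels']&(d>0)];print(round(m['score'],2),m['rect'],np.median(P,0).round(3))
cv2.imwrite('pics/s3.png',cv2.resize(im[300:420,240:400],(640,480)))
go([.5045,-.0215,.08],-127)"
```

```text
time_s: 7.15
tcp_pos: [0.5045, -0.021, 0.165]
eef_rot: [-166.8, 89.9, 18.3]
contact_force: [0.8, -0.6, 1.4]
gripper_width: 0.0484
time_s: 7.65
tcp_pos: [0.5047, -0.0226, 0.1648]
eef_rot: [-121.6, 89.9, 21.1]
contact_force: [-0.6, 0.0, 0.1]
gripper_width: 0.0481
0.7 [304.1, 370.3, 324.7, 393.7] [ 0.504 -0.366  0.069]
0.54 [273.1, 306.4, 289.6, 325.4] [ 0.481 -0.179  0.046]
shift now-axes cm [ 8.47 -0.07  0.09] turns rad [[-0.001, -0.001, 0.001], [3.14, 0.002, 0.001]]
  shift after-turn axes [ 8.47 -0.08  0.09]
  shift after-turn axes [ 8.47  0.08 -0.09]
jaw yaw -127.1 tcp [ 0.5047 -0.0227  0.1647] t 7.75 j [20.0, 7.0, -26.0, -0.0, -57.0, 33.0] F [ 0.3 -0.4  1.4] w 48.24
```

View pics/s3.png

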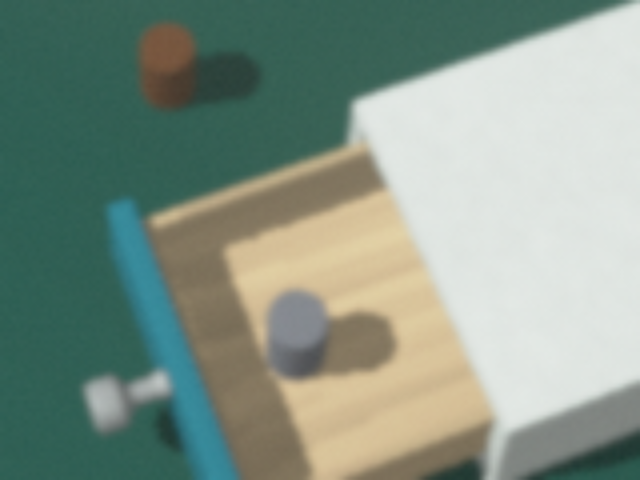

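The cap stands upright in the drawer (crop pixel 298,335). Next I feel for the flat.

```bash
python3 -m creep '[[0,0,0,3,0,0,55],[0,0,0,3,0,0,55],[0,0,0,2.5,0,0,55],[0,0,0,0.1,0,0,5],[0,0,0,0,0,0,5],[0,0,0,0,0,0,5],[0,0,0,0,0,0,5],[0,0,0,0,0,0,5]]' 5; python3 -m creep '[[0,0,0,0,0,0,5],[0,0,0,0,0,0,5]]'; python3 -c "
from h import *
go([.5045,-.0215,.078],-127)"
```

```text
time_s: 8.55
tcp_pos: [0.5068, -0.0211, 0.0795]
eef_rot: [-114.4, 89.7, 28.7]
contact_force: [2.8, 11.8, -1.2]
gripper_width: 0.0173
time_s: 8.75
tcp_pos: [0.5071, -0.0207, 0.0795]
eef_rot: [-114.2, 89.6, 28.9]
contact_force: [2.7, 10.5, -0.7]
gripper_width: 0.0159
shift now-axes cm [0.15 0.22 0.16] turns rad [[0.002, -0.003, 0.006], [-3.14, -0.009, -0.004]]
  shift after-turn axes [0.15 0.22 0.16]
  shift after-turn axes [ 0.15 -0.22 -0.16]
jaw yaw -126.9 tcp [ 0.5071 -0.0207  0.0795] t 8.75 j [20.0, 13.0, -31.0, -0.0, -45.0, 33.0] F [ 2.7 10.5 -0.7] w 15.94
```

```bash
S='from h import *
go([.5045,-.0215,.078],-127)'; python3 -m creep '[[0,0,0,0,-0.3,0,5],[0,0,0,0,0,0,5],[0,0,0,0,0,0,5]]'; python3 -c "$S"; python3 -m creep '[[0,0,0,0,0,0,36],[0,0,0,0,0,0,36],[0.13,0,0,0,0,0,36],[0.13,0,0,0,0,0,5],[0,0,0,0,0,0,5],[0,0,0,0,0,0,5],[0,0,0,0,0,0,5],[0,0,0,0,0,0,5]]'; python3 -c "$S"
```

```text
time_s: 9.05
tcp_pos: [0.5071, -0.0205, 0.0793]
eef_rot: [-151.9, 89.9, -8.8]
contact_force: [-0.4, -1.6, 5.5]
gripper_width: 0.0161
shift now-axes cm [0.13 0.23 0.15] turns rad [[0.002, -0.001, 0.001], [-3.14, -0.001, -0.002]]
  shift after-turn axes [0.13 0.23 0.15]
  shift after-turn axes [ 0.13 -0.23 -0.15]
jaw yaw -126.9 tcp [ 0.5071 -0.0205  0.0793] t 9.05 j [20.0, 13.0, -31.0, 0.0, -45.0, 33.0] F [-0.4 -1.6  5.5] w 16.07
time_s: 9.85
tcp_pos: [0.5069, -0.02, 0.0781]
eef_rot: [-102.0, 89.9, 26.3]
contact_force: [2.7, 2.7, -1.4]
gripper_width: 0.0164
shift now-axes cm [0.01 0.28 0.03] turns rad [[-0.257, -0.0, 0.001], [2.884, 0.001, 0.0]]
  shift after-turn axes [0.01 0.26 0.1 ]
  shift after-turn axes [ 0.01 -0.26 -0.1 ]
jaw yaw -141.7 tcp [ 0.5069 -0.02    0.0781] t 9.85 j [20.0, 14.0, -31.0, -0.0, -45.0, 18.0] F [ 2.7  2.7 -1.4] w 16.39
```

```bash
S='from h import *
go([.5045,-.0215,.078],-127)'; python3 -m creep '[[0,0,0,0,0,0,36],[0,0,0,0,0,0,36],[-0.13,0,0,0,0,0,36],[-0.13,0,0,0,0,0,36],[-0.13,0,0,0,0,0,36],[-0.13,0,0,0,0,0,5],[0,0,0,0,0,0,5],[0,0,0,0,0,0,5]]';python3 -m creep '[[0,0,0,0,0,0,5],[0,0,0,0,0,0,5],[0,0,0,0,0,0,5]]'; python3 -c "$S"
```

```text
time_s: 10.65
tcp_pos: [0.5057, -0.0212, 0.078]
eef_rot: [65.1, 89.9, -137.2]
contact_force: [-0.3, -3.2, 0.8]
gripper_width: 0.0175
time_s: 10.95
tcp_pos: [0.5057, -0.0212, 0.078]
eef_rot: [60.6, 89.9, -141.6]
contact_force: [-1.0, -6.0, 0.4]
gripper_width: 0.0177
shift now-axes cm [-0.    0.08  0.1 ] turns rad [[0.258, 0.001, -0.002], [-2.883, 0.002, 0.001]]
  shift after-turn axes [-0.    0.1   0.08]
  shift after-turn axes [-0.   -0.1  -0.08]
jaw yaw -112.2 tcp [ 0.5057 -0.0212  0.078 ] t 10.95 j [20.0, 14.0, -31.0, 0.0, -45.0, 48.0] F [-1.  -6.   0.4] w 17.69
```

```bash
S='from h import *
go([.5045,-.0215,.078],-133)'; python3 -m creep '[[0,0,0,0,0,0,36],[0,0,0,0,0,0,36],[0.121,0,0,0,0,0,36],[0.121,0,0,0,0,0,36],[0.121,0,0,0,0,0,36],[0,0,0,0,0,0,5],[0,0,0,0,0,0,5],[0,0,0,0,0,0,5]]';python3 -m creep '[[0,0,0,0,0,0,5],[0,0,0,0,0,0,5],[0,0,0,0,0,0,5]]'; python3 -c "$S"
python3 -m creep '[[0,0,0,0,0,0,5],[0,0,0,0,0,0,5],[0,0,0,0,0,0,5]]' 45; python3 -c "$S"
```

```text
time_s: 11.75
tcp_pos: [0.507, -0.0198, 0.0782]
eef_rot: [-102.5, 89.9, 34.8]
contact_force: [-1.1, 1.9, -0.1]
gripper_width: 0.0153
time_s: 12.05
tcp_pos: [0.5069, -0.0199, 0.0782]
eef_rot: [-105.6, 89.9, 31.6]
contact_force: [1.4, 4.4, -2.0]
gripper_width: 0.0155
shift now-axes cm [0.01 0.28 0.07] turns rad [[0.003, -0.0, 0.001], [-3.138, -0.002, -0.0]]
  shift after-turn axes [0.02 0.28 0.07]
  shift after-turn axes [ 0.02 -0.28 -0.07]
jaw yaw -132.8 tcp [ 0.5069 -0.0199  0.0782] t 12.05 j [20.0, 14.0, -31.0, -0.0, -45.0, 27.0] F [ 1.4  4.4 -2. ] w 15.46
time_s: 12.35
tcp_pos: [0.5068, -0.02, 0.0781]
eef_rot: [-104.9, 89.9, 32.3]
contact_force: [2.5, 5.1, -2.0]
gripper_width: 0.0148
shift now-axes cm [0.01 0.27 0.06] turns rad [[0.003, -0.0, 0.001], [-3.138, -0.001, -0.0]]
  shift after-turn axes [0.01 0.27 0.06]
  shift after-turn axes [ 0.01 -0.27 -0.06]
jaw yaw -132.8 tcp [ 0.5068 -0.02    0.0781] t 12.35 j [20.0, 14.0, -31.0, -0.0, -45.0, 27.0] F [ 2.5  5.1 -2. ] w 14.78
```

```bash
S='from h import *
go([.5045,-.0215,.078],-180.5)'; python3 -m creep '[[0.119,0,0,0,0,-0.025,5],[0.119,0,0,0,0,-0.025,5],[0.119,0,0,0,0,-0.025,5],[0.119,0,0,0,0,-0.025,5],[0.119,0,0,0,0,-0.025,5],[0.119,0,0,0,0,-0.025,5],[0.119,0,0,0,0,-0.025,5],[0,0,0,0,0,0,5]]'; python3 -c "$S"
```

```text
time_s: 13.15
tcp_pos: [0.5092, -0.0208, 0.0782]
eef_rot: [-66.4, 89.8, 22.8]
contact_force: [6.3, 6.4, -8.6]
gripper_width: 0.0146
shift now-axes cm [ 0.01  0.47 -0.08] turns rad [[-0.005, 0.002, 0.004], [3.137, 0.006, -0.002]]
  shift after-turn axes [ 0.02  0.47 -0.08]
  shift after-turn axes [ 0.02 -0.47  0.08]
jaw yaw 179.2 tcp [ 0.5092 -0.0208  0.0782] t 13.15 j [20.0, 14.0, -31.0, -0.0, -45.0, -21.0] F [ 6.3  6.4 -8.6] w 14.6
```

```bash
S='from h import *
go([.507,-.0215,.078],-180.5)'; python3 -m creep '[[0,0,0,0,-0.15,0,36],[0,0,0,0,0,0,36],[0.13,0,0,0,0,0,36],[0.13,0,0,0,0,0,36],[0,0,0,0,0,0,5],[0,0,0,0,0,0,5],[0,0,0,0,0,0,5],[0,0,0,0,0,0,5]]' 5;python3 -m creep '[[0,0,0,0,0,0,5],[0,0,0,0,0,0,5]]'; python3 -c "$S"
python3 -m creep '[[0,0,0,0,0,0,36],[0,0,0,0,0,0,36],[-0.13,0,0,0,0,0,36],[-0.13,0,0,0,0,0,36],[-0.13,0,0,0,0,0,36],[-0.13,0,0,0,0,0,36],[0,0,0,0,0,0,5],[0,0,0,0,0,0,5]]' ;python3 -m creep '[[0,0,0,0,0,0,5],[0,0,0,0,0,0,5],[0,0,0,0,0,0,5],[0,0,0,0,0,0,5]]'; python3 -c "$S"
```

```text
time_s: 13.95
tcp_pos: [0.5088, -0.0222, 0.0781]
eef_rot: [-155.6, 90.0, -81.0]
contact_force: [1.3, -2.8, -0.8]
gripper_width: 0.017
time_s: 14.15
tcp_pos: [0.5087, -0.0222, 0.0781]
eef_rot: [-158.8, 90.0, -84.2]
contact_force: [2.8, -5.4, -1.6]
gripper_width: 0.017
shift now-axes cm [0.01 0.19 0.02] turns rad [[-0.261, -0.0, 0.0], [2.881, 0.0, 0.001]]
  shift after-turn axes [0.01 0.17 0.07]
  shift after-turn axes [ 0.01 -0.17 -0.07]
jaw yaw 164.6 tcp [ 0.5087 -0.0222  0.0781] t 14.15 j [20.0, 14.0, -31.0, 0.0, -45.0, -35.0] F [ 2.8 -5.4 -1.6] w 16.99
time_s: 14.95
tcp_pos: [0.5085, -0.0217, 0.078]
eef_rot: [27.7, 90.0, 131.8]
contact_force: [-0.0, 1.2, 0.8]
gripper_width: 0.0206
time_s: 15.35
tcp_pos: [0.5083, -0.0219, 0.078]
eef_rot: [72.6, 90.0, 176.9]
contact_force: [-3.2, 2.8, 1.6]
gripper_width: 0.0169
shift now-axes cm [0.   0.12 0.07] turns rad [[0.258, 0.0, -0.001], [-2.884, 0.001, 0.0]]
  shift after-turn axes [0.   0.13 0.03]
  shift after-turn axes [ 0.   -0.13 -0.03]
jaw yaw -165.7 tcp [ 0.5083 -0.0219  0.078 ] t 15.35 j [20.0, 14.0, -31.0, -0.0, -45.0, -5.0] F [-3.2  2.8  1.6] w 16.89
```

```bash
S='from h import *
go([.507,-.0215,.078],-90.5)'; python3 -m creep '[[0,0,0,0,0,0,40],[0,0,0,0,0,0,40],[-0.146,0,0,0,0,0,40],[-0.146,0,0,0,0,0,40],[-0.146,0,0,0,0,0,40],[-0.146,0,0,0,0,0,40],[-0.146,0,0,0,0,0,40],[-0.146,0,0,0,0,0,40]]' 5;python3 -m creep '[[-0.146,0,0,0,0,0,40],[-0.146,0,0,0,0,0,40],[-0.146,0,0,0,0,0,40],[0,0,0,0,0,0,5],[0,0,0,0,0,0,5],[0,0,0,0,0,0,5],[0,0,0,0,0,0,5],[0,0,0,0,0,0,5]]'; python3 -c "$S"
```

```text
time_s: 16.15
tcp_pos: [0.5091, -0.0219, 0.0781]
eef_rot: [-155.4, 90.0, -0.6]
contact_force: [0.2, -0.6, -0.7]
gripper_width: 0.0349
time_s: 16.95
tcp_pos: [0.5088, -0.0229, 0.0781]
eef_rot: [86.7, 89.9, -93.9]
contact_force: [2.5, -7.0, -0.9]
gripper_width: 0.0194
shift now-axes cm [ 0.01 -0.14  0.18] turns rad [[-0.001, 0.0, -0.001], [3.14, -0.002, -0.0]]
  shift after-turn axes [ 0.01 -0.14  0.18]
  shift after-turn axes [ 0.01  0.14 -0.18]
jaw yaw -90.6 tcp [ 0.5088 -0.0229  0.0781] t 16.95 j [20.0, 14.0, -31.0, 0.0, -45.0, 70.0] F [ 2.5 -7.  -0.9] w 19.38
```

```bash
python3 - <<'E'
from h import *
for n in('top','side'):
    im=cv2.imread(f'pics/{n}0.png').astype(float); d=np.load(n+'0.npy'); C=cloud(n,d); f,cx,cy,T=cam(n);Ti=np.linalg.inv(T)
    g=im[...,2]  # red: white box vs green bench
    def onz(u,v,z):
        a=Ti[:3,:3]@np.array([(u-cx)/f,(v-cy)/f,1]);return (Ti[:3,3]+a*(z-Ti[2,3])/a[2])
    # subpixel edges: sample world lines crossing each edge at z=.055
    gb=cv2.GaussianBlur(g,(0,0),1)
    def samp(P):
        q=np.array([proj(n,p) for p in P],np.float32); return cv2.remap(gb.astype(np.float32),q[:,0][None],q[:,1][None],1)[0]
    t=np.arange(-.012,.0121,.0005)
    for name,ax,c,rng in(('y+',1,.0425,(.43,.48)),('y+b',1,.0425,(.53,.58)),('y+all',1,.0425,(.43,.58)),('y-',1,-.0875,(.43,.58)),('x-',0,.4205,(-.075,.03)),('x+',0,.59,(-.075,.03))):
        E=[]
        for s in np.linspace(*rng,40):
            P=[(s,c+k,.055) if ax==1 else (c+k,s,.055) for k in t]; y=samp(P); gr=np.abs(np.diff(y)); i=gr.argmax()
            wt=gr[max(i-4,0):i+5]; E.append((s,c+(t[:-1][max(i-4,0):i+5]*wt).sum()/wt.sum()))
        E=np.array(E); 
        for _ in range(3):
            p=np.polyfit(E[:,0],E[:,1],1); e=E[:,1]-np.polyval(p,E[:,0]); E=E[abs(e)<max(2*e.std(),3e-4)]
        sl=np.degrees(np.arctan(p[0])); print(n,name,'yaw',round(sl if ax==1 else -sl,2),'pos',round(np.polyval(p,np.mean(rng)),4),len(E))
E
```

```text
top y+ yaw 0.16 pos 0.0465 40Traceback (most recent call last):
  File "<stdin>", line 15, in <module>
  File "<stdin>", line 10, in samp
  File "h.py", line 9, in proj
    f,cx,cy,T=cam(n); p=T@np.append(P,1); return p[0]/p[2]*f+cx,p[1]/p[2]*f+cy
              ~~~^^^
  File "h.py", line 4, in cam
    i=r.camera_info(n); f=210/np.tan(np.radians(i['fovy'])/2); return f,i['cx'],i['cy'],np.array(i['camera_from_world'])
ValueError: time passes only in moves, steps and waits
```

```bash
sed -i 's/^def cam(n):/import functools\n@functools.lru_cache\ndef cam(n):/' h.py; python3 - <<'E'
from h import *
for n in('top','side'):
    im=cv2.imread(f'pics/{n}0.png').astype(float)
    gb=cv2.GaussianBlur(im[...,2],(0,0),1)
    def samp(P):
        q=np.array([proj(n,p) for p in P],np.float32); return cv2.remap(gb.astype(np.float32),q[:,0][None],q[:,1][None],1)[0]
    t=np.arange(-.012,.0121,.0005)
    for name,ax,c,rng in(('y+',1,.0425,(.43,.58)),('y-',1,-.0875,(.43,.58)),('x-',0,.4205,(-.075,.03)),('x+',0,.59,(-.075,.03))):
        E=[]
        for s in np.linspace(*rng,40):
            P=[(s,c+k,.055) if ax==1 else (c+k,s,.055) for k in t]; gr=np.abs(np.diff(samp(P))); i=gr.argmax()
            sl=slice(max(i-4,0),i+5); E.append((s,c+(t[:-1][sl]*gr[sl]).sum()/gr[sl].sum()))
        E=np.array(E)
        for _ in range(3):
            p=np.polyfit(E[:,0],E[:,1],1); e=E[:,1]-np.polyval(p,E[:,0]); E=E[abs(e)<max(2*e.std(),3e-4)]
        a=np.degrees(np.arctan(p[0])); print(n,name,'yaw',round(a if ax==1 else -a,2),'pos',round(np.polyval(p,np.mean(rng)),4),len(E))
E
```

```text
top y+ yaw -0.36 pos 0.0461 40
top y- yaw -0.39 pos -0.0856 40
top x- yaw 0.14 pos 0.4178 40
top x+ yaw 0.45 pos 0.5902 33
side y+ yaw -0.2 pos 0.0386 33
side y- yaw 0.09 pos -0.0897 36
side x- yaw -0.5 pos 0.4186 35
side x+ yaw -0.11 pos 0.5885 37
```

```bash
S='from h import *
go([.521,.2535,.12],-61.5)'; python3 -m creep '[[0,0,0,0,0,0,50],[0,0,0,0,0,0,50],[0,0,0,0,0,0,60],[0,0,0,-3,0,0,100],[0,0,0,-3,0,0,100],[0,0,0,-3,0,0,100]]' 5;python3 -m creep '[[0,0,0,0,-4,0.2,100],[0,0,0,0,-4,0.2,100],[0,0,0,0,-4,0.2,100],[0,0,0,0,-4,0.2,100],[-0.127,0,0,0,-4,0.2,100],[-0.127,0,0,0,0,0,100],[-0.127,0,0,0,0,0,100],[-0.127,0,0,0,0,0,100]]'; python3 -c "$S"
```

```text
time_s: 17.55
tcp_pos: [0.5085, -0.0218, 0.169]
eef_rot: [8.9, 90.0, -171.5]
contact_force: [-0.1, 0.8, -0.3]
gripper_width: 0.0624
time_s: 18.35
tcp_pos: [0.4997, 0.1789, 0.1679]
eef_rot: [-33.2, 90.0, 175.9]
contact_force: [-0.6, -0.4, 0.4]
gripper_width: 0.0878
shift now-axes cm [ 4.79 -5.49 -5.48] turns rad [[0.009, 0.0, 0.0], [-3.132, -0.0, 0.0]]
  shift after-turn axes [ 4.79 -5.54 -5.43]
  shift after-turn axes [4.79 5.54 5.43]
jaw yaw -61.0 tcp [0.4997 0.1789 0.1679] t 18.35 j [41.0, 10.0, -22.0, -0.0, -58.0, 78.0] F [-0.6 -0.4  0.4] w 87.85
```

```bash
S='from h import *
go([.521,.2535,.005],-61.5)'; python3 -m creep '[[0.009,0,0,1.5,-2.75,-2.75,100],[0,0,0,1.5,-2.75,-2.7,100],[0,0,0,3.5,0,0,100],[0,0,0,3.5,0,0,100],[0,0,0,3.5,0,0,100],[0,0,0,1.7,0,0,100],[0,0,0,0,0,0,100]]';  python3 -c "$S"
```

```text
time_s: 19.05
tcp_pos: [0.52, 0.2513, 0.0132]
eef_rot: [12.8, 89.7, -139.1]
contact_force: [-0.7, 0.1, -0.0]
gripper_width: 0.0876
shift now-axes cm [ 0.82 -0.15 -0.2 ] turns rad [[-0.006, 0.005, -0.001], [3.136, -0.002, -0.008]]
  shift after-turn axes [ 0.82 -0.15 -0.19]
  shift after-turn axes [0.82 0.15 0.19]
jaw yaw -61.8 tcp [0.52   0.2513 0.0132] t 19.05 j [45.0, 24.0, -26.0, -0.0, -40.0, 73.0] F [-0.7  0.1 -0. ] w 87.6
```

```bash
S='from h import *
go([.521,.2535,.005],-61.5)'; python3 -m creep '[[0,0,0,0.75,-0.15,-0.15,100],[0,0,0,0,0,0,35],[0,0,0,0,0,0,35],[0,0,0,0,0,0,35],[0,0,0,0,0,0,35],[0,0,0,0,0,0,35],[0,0,0,0,0,0,35],[0,0,0,0,0,0,35]]' 15;python3 -m creep '[[0,0,0,0,0,0,35],[0,0,0,0,0,0,35]]';python3 -m creep '[[0,0,0,0,0,0,35],[0,0,0,0,0,0,35],[0,0,0,0,0,0,35]]' 50;  python3 -c "$S"
```

```text
time_s: 19.85
tcp_pos: [0.5224, 0.2545, 0.0087]
eef_rot: [154.5, 90.0, 2.7]
contact_force: [-2.0, -0.4, 1.3]
gripper_width: 0.04
time_s: 20.05
tcp_pos: [0.5224, 0.2545, 0.0087]
eef_rot: [102.8, 90.0, -49.0]
contact_force: [-1.5, -0.6, 2.9]
gripper_width: 0.04
time_s: 20.35
tcp_pos: [0.5224, 0.2545, 0.0087]
eef_rot: [129.1, 90.0, -22.7]
contact_force: [-0.3, -1.8, 4.3]
gripper_width: 0.0397
shift now-axes cm [0.37 0.02 0.17] turns rad [[-0.005, -0.0, -0.0], [3.136, -0.0, 0.0]]
  shift after-turn axes [0.37 0.02 0.17]
  shift after-turn axes [ 0.37 -0.02 -0.17]
jaw yaw -61.8 tcp [0.5224 0.2545 0.0087] t 20.35 j [45.0, 25.0, -26.0, 0.0, -40.0, 73.0] F [-0.3 -1.8  4.3] w 39.66
```

```bash
S='from h import *
go([.5077,-.023,.150],-90.2)'; python3 -m creep '[[0,0,0,-1,0,0,35],[0,0,0,-3,0,0,35],[0,0,0,-4,0,0,35],[0,0,0,-4,0,0,35],[0,0,0,-2.1,0,0,35],[0.125,0,0,0,0,0,35],[0.125,0,0,0,0,0,35],[0.125,0,0,0,0,0,35]]';  python3 -m creep '[[0.12,0,0,0,4,0,35],[0,0,0,0,4,0,35],[0,0,0,0,4,0,35],[0,0,0,0,4,0,35],[0,0,0,0,4,0,35],[0,0,0,0,0,0,35]]'; python3 -c "$S"
```

```text
time_s: 21.15
tcp_pos: [0.5221, 0.2547, 0.1502]
eef_rot: [-109.2, 90.0, 77.2]
contact_force: [0.1, -0.2, -1.7]
gripper_width: 0.0398
time_s: 21.75
tcp_pos: [0.5255, 0.0513, 0.1498]
eef_rot: [8.0, 89.9, -172.4]
contact_force: [0.3, 0.3, -1.2]
gripper_width: 0.0398
shift now-axes cm [-0.02  7.44  1.74] turns rad [[-0.003, 0.001, -0.0], [3.139, -0.0, -0.001]]
  shift after-turn axes [-0.02  7.44  1.76]
  shift after-turn axes [-0.02 -7.44 -1.76]
jaw yaw -90.4 tcp [0.5255 0.0513 0.1498] t 21.75 j [27.0, 11.0, -24.0, -0.0, -56.0, 63.0] F [ 0.3  0.3 -1.2] w 39.76
```

```bash
python3 - <<'E'
from h import *
im,d=r.capture('side');C=cloud('side',d);np.save('side4.npy',d)
s=r.get_state();t=s['tcp_pos']
u,v=proj('side',t); u,v=int(u),int(v); print(t.round(4),u,v,'expected flag tip px',proj('side',t+[-.05,0,0]))
m=(d>0)&(abs(C[...,1]-t[1])<.05)&(C[...,2]>t[2]-.015)&(C[...,2]<t[2]+.006)&(abs(C[...,0]-t[0])<.08)
P=C[m];print(len(P),P.min(0),P.max(0)); F=P[P[:,0]<t[0]-.028];print('flag',len(F),F.mean(0) if len(F) else '',F.min(0) if len(F) else '')
if len(F)>3: p=np.polyfit(F[:,0],F[:,1],1);print('flag yaw',np.degrees(np.arctan(p[0])),'y at tcp',np.polyval(p,t[0]))
for q in('collar','flag_tip'):
    for k in r.masks_of(q,'side')[:3]: print(q,k['score'],k['rect'])
cv2.imwrite('pics/s4.png',cv2.resize(im[v-50:v+40,u-60:u+60],(720,540),interpolation=2))
E
```

```text
[0.5261 0.0529 0.1499] 273 212 expected flag tip px (np.float64(254.43107163711582), np.float64(216.42251000858326))
38 [0.47507671 0.04474174 0.14517284] [0.49752165 0.05661672 0.1551884 ]
flag 38 [0.48552042 0.05057678 0.15032144] [0.47507671 0.04474174 0.14517284]
flag yaw -5.46801879572009 y at tcp 0.046688098964987025
collar 0.88 [223.4, 206.7, 246.0, 232.3]
flag_tip 0.55 [227.1, 207.8, 246.0, 230.1]
```

View pics/s4.png

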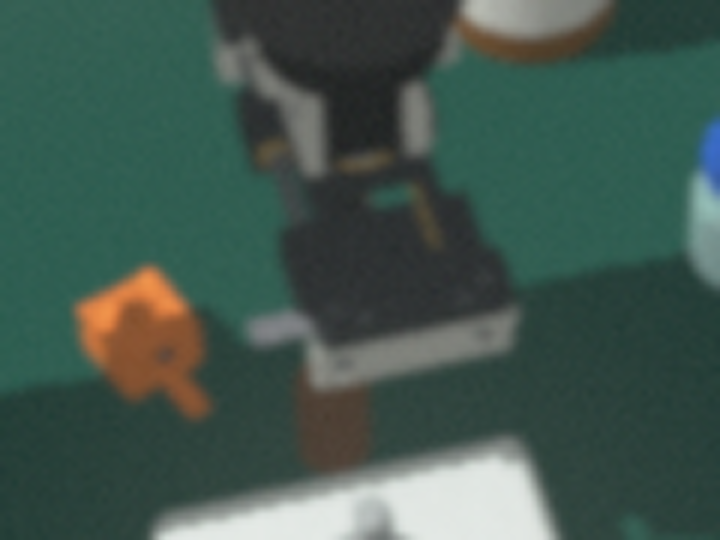

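```bash
S='from h import *
go([.5075,-.023,.120],-90.2)';  python3 -m creep '[[0,0,0,0,3.7,0.9,35],[0,0,0,0,3.7,0.9,35],[0,0,0,1,0,0,35],[0,0,0,1,0,0,35],[0,0,0,0,0,0,35],[0,0,0,0,0,0,35],[0,0,0,0,0,0,35]]'; python3 -c "$S"
```

```text
time_s: 22.6
tcp_pos: [0.5088, -0.0182, 0.1297]
eef_rot: [155.8, 90.0, -24.3]
contact_force: [-0.8, -0.3, -0.3]
gripper_width: 0.0395
shift now-axes cm [0.97 0.48 0.13] turns rad [[0.002, -0.0, -0.0], [-3.14, 0.0, -0.0]]
  shift after-turn axes [0.97 0.48 0.13]
  shift after-turn axes [ 0.97 -0.48 -0.13]
jaw yaw -90.1 tcp [ 0.5088 -0.0182  0.1297] t 22.6 j [20.0, 10.0, -28.0, 0.0, -52.0, 70.0] F [-0.8 -0.3 -0.3] w 39.47
```

```bash
S='from h import *
go([.5075,-.023,.110],-90.2)';  python3 -m creep '[[0,0,0,0,0.48,0.13,35],[0,0,0,0,0,0,35],[0,0,0,0.6,0,0,35],[0,0,0,0.3,0,0,35],[0,0,0,0.2,0,0,35],[0,0,0,0.2,0,0,35],[0,0,0,0.2,0,0,35],[0,0,0,0,0,0,35]]'; python3 -c "$S"
```

```text
time_s: 23.4
tcp_pos: [0.5069, -0.024, 0.1142]
eef_rot: [15.1, 90.0, -165.0]
contact_force: [-0.4, -0.7, -0.8]
gripper_width: 0.04
shift now-axes cm [ 0.42 -0.1  -0.06] turns rad [[0.001, 0.001, -0.0], [-3.141, 0.0, 0.001]]
  shift after-turn axes [ 0.42 -0.1  -0.06]
  shift after-turn axes [0.42 0.1  0.06]
jaw yaw -90.2 tcp [ 0.5069 -0.024   0.1142] t 23.4 j [19.0, 11.0, -29.0, -0.0, -50.0, 70.0] F [-0.4 -0.7 -0.8] w 40.0
```

```bash
S='from h import *
go([.5075,-.023,.078],-90.2)';  python3 -m creep '[[0,0,0,0.1,-0.08,-0.05,35],[0,0,0,0.2,0,0,35],[0,0,0,0.3,0,0,35],[0,0,0,0.3,0,0,35],[0,0,0,0,0,0,35]]'; python3 -c "$S"
```

```text
time_s: 23.9
tcp_pos: [0.5074, -0.0232, 0.105]
eef_rot: [14.1, 90.0, -166.1]
contact_force: [-1.2, -1.1, -1.9]
gripper_width: 0.0399
shift now-axes cm [ 2.7  -0.02 -0.02] turns rad [[0.001, 0.001, -0.0], [-3.141, 0.0, 0.001]]
  shift after-turn axes [ 2.7  -0.02 -0.01]
  shift after-turn axes [2.7  0.02 0.01]
jaw yaw -90.2 tcp [ 0.5074 -0.0232  0.105 ] t 23.9 j [20.0, 12.0, -29.0, -0.0, -49.0, 70.0] F [-1.2 -1.1 -1.9] w 39.89
```

```bash
S='from h import *
go([.5075,-.023,.078],-90.2)';  python3 -m creep '[[0,0,0,0.5,0,0,35],[0,0,0,0.5,0,0,35],[0,0,0,0.5,0,0,35],[0,0,0,0.5,0,0,35],[0,0,0,0.4,0,0,35],[0,0,0,0,0,0,35],[0,0,0,0,0,0,35]]'; python3 -c "$S"
```

```text
time_s: 24.6
tcp_pos: [0.5073, -0.0232, 0.0813]
eef_rot: [10.7, 90.0, -169.4]
contact_force: [-2.7, -0.2, -2.9]
gripper_width: 0.0393
shift now-axes cm [ 0.33 -0.02 -0.02] turns rad [[0.001, 0.001, -0.0], [-3.141, 0.0, 0.001]]
  shift after-turn axes [ 0.33 -0.02 -0.02]
  shift after-turn axes [0.33 0.02 0.02]
jaw yaw -90.2 tcp [ 0.5073 -0.0232  0.0813] t 24.6 j [20.0, 13.0, -31.0, -0.0, -46.0, 70.0] F [-2.7 -0.2 -2.9] w 39.26
```

```bash
S='from h import *
go([.5075,-.023,.0697],-90.2)';  python3 -m creep '[[0,0,0,0.3,0,0,35],[0,0,0,0.3,0,0,35],[0,0,0,0.2,0,0,35],[0,0,0,0,0,0,35],[0,0,0,0,0,0,35]]' 60; python3 -c "$S"; python3 -m creep '[[0,0,0,0.2,0,0,35],[0,0,0,0.15,0,0,35],[0,0,0,0,0,0,35],[0,0,0,0,0,0,35]]';python3 -c "$S"
```

```text
time_s: 25.1
tcp_pos: [0.5074, -0.0232, 0.0736]
eef_rot: [11.1, 90.0, -169.0]
contact_force: [-4.5, 0.3, 2.4]
gripper_width: 0.0395
shift now-axes cm [ 0.39 -0.02 -0.01] turns rad [[0.001, 0.0, -0.0], [-3.141, 0.0, 0.0]]
  shift after-turn axes [ 0.39 -0.02 -0.01]
  shift after-turn axes [0.39 0.02 0.01]
jaw yaw -90.2 tcp [ 0.5074 -0.0232  0.0736] t 25.1 j [20.0, 14.0, -32.0, -0.0, -44.0, 70.0] F [-4.5  0.3  2.4] w 39.48
time_s: 25.5
tcp_pos: [0.5074, -0.0232, 0.0704]
eef_rot: [50.1, 90.0, -130.0]
contact_force: [-5.2, 0.9, 5.9]
gripper_width: 0.0396
shift now-axes cm [ 0.07 -0.02 -0.01] turns rad [[0.001, 0.0, -0.0], [-3.141, 0.0, 0.0]]
  shift after-turn axes [ 0.07 -0.02 -0.01]
  shift after-turn axes [0.07 0.02 0.01]
jaw yaw -90.2 tcp [ 0.5074 -0.0232  0.0704] t 25.5 j [20.0, 14.0, -32.0, 0.0, -44.0, 70.0] F [-5.2  0.9  5.9] w 39.59
```

```bash
S='from h import *
go([.5075,-.023,.0697],-90.2)';  for i in 1; do python3 -m creep '[[0,0,0,0.1,0,0.08,35],[0,0,0,0,0,0,35],[0,0,0,0,0,0,35]]'; python3 -m creep '[[0,0,0,0.1,0,0,35],[0,0,0,0,0,0,35],[0,0,0,0,0,0,35]]'; python3 -m creep '[[0,0,0,0.1,0,0,35],[0,0,0,0,0,0,35],[0,0,0,0,0,0,35]]'; python3 -m creep '[[0,0,0,0.1,0,0,35],[0,0,0,0,0,0,35],[0,0,0,0,0,0,35]]';done; python3 -c "$S"
```

```text
time_s: 25.8
tcp_pos: [0.5074, -0.0232, 0.0698]
eef_rot: [175.2, 89.9, -4.9]
contact_force: [-4.3, 0.4, 8.1]
gripper_width: 0.04
time_s: 26.1
tcp_pos: [0.5074, -0.0232, 0.0696]
eef_rot: [174.4, 89.9, -5.7]
contact_force: [-8.0, 1.2, 17.7]
gripper_width: 0.0396
time_s: 26.4
tcp_pos: [0.5075, -0.0232, 0.0695]
eef_rot: [174.0, 89.9, -6.1]
contact_force: [-11.6, 1.1, 27.3]
gripper_width: 0.0394
time_s: 26.7
tcp_pos: [0.5075, -0.0232, 0.0694]
eef_rot: [172.2, 89.9, -7.9]
contact_force: [-16.1, 2.1, 36.8]
gripper_width: 0.0394
shift now-axes cm [-0.03 -0.02 -0.  ] turns rad [[0.002, -0.002, -0.0], [-3.14, 0.001, -0.004]]
  shift after-turn axes [-0.03 -0.02 -0.  ]
  shift after-turn axes [-0.03  0.02  0.  ]
jaw yaw -90.1 tcp [ 0.5075 -0.0232  0.0694] t 26.7 j [20.0, 14.0, -32.0, 0.0, -44.0, 70.0] F [-16.1   2.1  36.8] w 39.37
```

```bash
S='from h import *
go([.5075,-.023,.0697],-90.2)
im,d=r.capture("side");C=cloud("side",d);u,v=map(int,proj("side",[.505,-.023,.08]))
cv2.imwrite("pics/s5.png",cv2.resize(im[v-50:v+40,u-60:u+60],(720,540),interpolation=2))';  python3 -m creep '[[0,0,0,-0.16,0,0,35],[0,0,0,0,0,0,35],[0,0,0,0,0,0,35],[0,0,0,0,0,0,35]]';python3 -c "$S"
```

```text
time_s: 27.1
tcp_pos: [0.5074, -0.0232, 0.0696]
eef_rot: [175.1, 89.9, -5.0]
contact_force: [-9.9, 0.5, 21.6]
gripper_width: 0.0396
shift now-axes cm [-0.01 -0.02 -0.01] turns rad [[0.002, -0.002, -0.0], [-3.14, 0.0, -0.003]]
  shift after-turn axes [-0.01 -0.02 -0.01]
  shift after-turn axes [-0.01  0.02  0.01]
jaw yaw -90.1 tcp [ 0.5074 -0.0232  0.0696] t 27.1 j [20.0, 14.0, -32.0, 0.0, -44.0, 70.0] F [-9.9  0.5 21.6] w 39.57
```

View pics/s5.png

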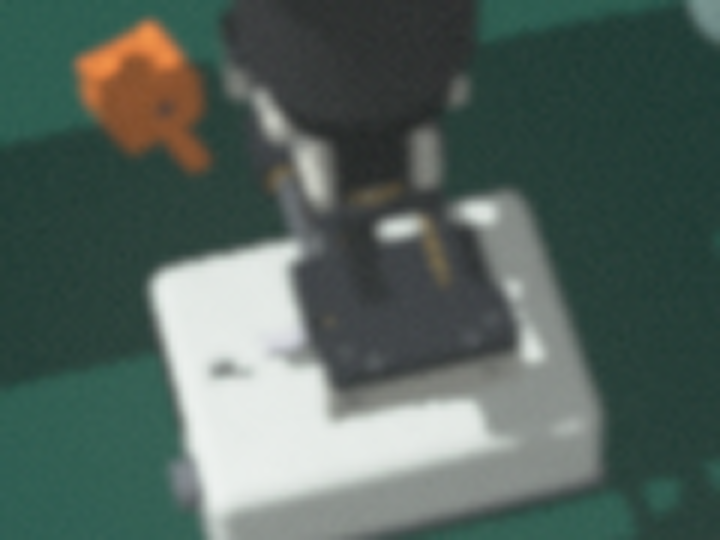

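```bash
python3 -c "
from plant import r
print(r.close_job()); s=r.get_state(); print(s['contact_force'],s['tcp_pos'],s['gripper_width'])"
```

```text
the job is handed in; nothing more can be done
None
the job is handed in; nothing more can be done
```

The job is done and handed in at about 27 s of the 72 s allowed.

- **Cap:** It came off the shaft and stands upright in the open drawer, which a picture confirmed.
- **Flat:** The least finger reading, 15.5 mm, put the flat about 47 degrees from the index direction. I turned the shaft until it faced the fin. Feeling 15 degrees either side then gave 17.0 and 16.9 mm, which puts the flat at about 179.7 degrees. The drive's edges put the index direction at 179.9 degrees, give or take half a degree.
- **Collar:** It slid over the shaft without resistance, with the flag pointing at the fin in the last picture. I pressed it down until the force jumped at a tool height of 69.6 mm, which matches the expected 8 mm of travel. It is still gripped at 60 N and held down with about 22 N.
- **Loose ends:**
  - There is a sideways reaction of about 10 N on the tool while pressing; nothing moved because of it.
  - Pressing peaked at 37 N before I backed off.
  - One estimate of the fin's position disagreed by about 1.4 degrees, which is within the 2 mm camera calibration.
  - I did not look at the bottle, jar and rack again at the end, but I felt no unexpected contact.
  - No reading was available after handing in.

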